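Index the tube turret to the control-vial socket

ROBOT

A 6-joint arm with a two-finger parallel gripper is mounted at the origin on the work surface. World frame = base frame: x ahead of the robot, y to its left, z up, the work surface at z = 0. Lengths are in m, angles in rad, forces in N, time in s.
With the tool pointing down it reaches from about 0.275 to 1 m from the base axis. Payload 8.4 kg.
Tool frame: the origin (TCP) lies at the very end of the fingers, on their centre line; the grasp point (between the pads) lies 19 mm behind it; x points along the fingers, z is the direction in which the jaws open and shut, and the axes are right-handed (so a half turn about x gives the same grasp; the last joint's range is limited). The gripper opens to 85 mm and grips with 20 to 120 N. Pads are 22 mm wide; open, the fingers measure 114 mm over their backs; the gripper's body (76 mm by 85 mm) begins 54 mm behind the grasp point. The pads swing forward as they close: fully open they stand 13 mm farther back than shut.
Start: joints at [1.18, 0.353, 1.633, -0, 1.155, -0.002], TCP at [0.237, 0.578, 0.231] pointing down, gripper open.
Joint ranges: [-2.63, 2.63], [-0.92, 2.1], [0.06, 2.66], [-1.3, 4.44], [0, 2.69], [-3.02, 3.02]. Speed limits (rad/s): [2.22, 2.22, 2.79, 3.14, 3.14, 3.14].

INTERFACE

Orientations are given as a unit quaternion [w, x, y, z].
In Python, from bench import * gives the robot as it stands.
- The arm moves only by the tool step_arm, never from a script. Its argument "series" is a list of rows, each a list of 7 numbers: the shift along the tool's x, y, z in cm, then the turn, a rotation vector about the tool's x, y, z in degrees, then the opening, from 0 (shut) to 1 (fully open). In form: [[x, y, z, wx, wy, wz, grip], ...]. A call has 1 to 12 rows; each row shifts and turns the pose as measured when the row begins, along the tool's axes as they then stand; what a row does not reach is not made up. A row lasts 1/8 s, in which the tool goes at most 62.5 mm and 10.7 degrees, less where a joint would pass 70% of its speed; a pose out of reach is approached as far as the arm can. A call is refused whole if a number of a shift passes 6.25 or a number of a turn 10.7, either way. A call with a gripper value outside its range is refused whole. The fingers move at their own pace and stop on an object; the grip force is fixed at half the most. Time passes only in rows, so rows that do not move let the fingers close. It gives the time, the measured TCP pose, the force and the opening at its end, in the units of the state.
- observe(): the state, without advancing time (a new reading comes with each control period).
- camera(name): name is "scene" or "top"; returns a dict with "frame" (400x640x3 uint8, red, green, blue), "depth" (400x640 float32, m along the optical axis (not along the pixel's ray), 0 where there is no reading), "camera_matrix" (3x3 intrinsics, pixels), "k1" (the pictures are not rectified: a ray, as slopes to the right and down, at radius r is drawn at 1 + k1 r^2 times it, then the intrinsics apply), "xyz" and "rotation" of the camera in the world. Camera axes: x right, y down, z forward; pixel columns grow to the right and rows downward; lengths in m; the calibration is good to about 2 mm. A picture is of the moment at which its call begins.
- job_done(): hands the job in, once; it reports no verdict.
Trained networks look in a picture, given as the dict that the camera call returned (one of the last four; its "shot" number tells which), for a name from the list of things; names that differ only in an ending like _2 or _b are one class to them, and where a whole thing is asked for, a point or a joint stands for the part that bears it (a point fixed in the world has none). Each returns a list of dicts, best first, with "conf" (0 to 1); they miss things now and then, are a little off and sometimes report something else, mostly with a low value. They report only what shows in the picture. A call takes as long as a camera call.
- spot_in(picture, thing): "bbox" ([left, top, width, height] in pixels, round what is visible of it).
- place_of(picture, thing): "at" ([column, row] in pixels: a listed point, or the origin of a listed thing).
The state is a dict: "clock": time; "joint_positions": joint angles; "dq": joint speeds; "joint_efforts": joint torques, N m; "ee_pos": TCP position; "eef_rot": TCP orientation; "wrist_force": force on the tool from outside, world axes, zero at the start; "torque": the same for the moment, N m; "grip_width": finger opening in m.
Only numpy, scipy, OpenCV 4.12 (cv2) and the standard library are available. Lean on these libraries where they do the work, as an engineer would, in place of code of your own. Each camera call takes 0.05 s, during which the arm holds its last target.

TASK

We are about to run the morning control on the blood analyser: push its tube turret round by the finger tabs on the rim, either way, until the widest socket, the one labelled with six dots, has clicked into place under the sampling probe, then take your hand away. Do not force anything, keep off the sockets and the probe, and leave the control vial, the tube rack and the tip box standing where they are.

Things in the scene. Friction and masses are not known exactly. Their poses are not given: they have to be found in the camera images.
- analyser: White and grey bench analyser, fixed, 415 x 360 mm. Origin on the turret's upright axis, at bench level; x points to the probe and rear hood, y left, z up. Flat deck 140 mm above the bench: x -115 to 125, y -180 to 180 mm. Behind it the hood, 185 mm high, and a tilted display (up to 240 mm high) at x 110 to 145, y -165 to -50 mm.
- turret (a joint): Turret angle about its upright axis, rad, growing anticlockwise from above; endless both ways, starts from 1.05 to 5.24. 0 (or 6.283) = widest socket under the probe. A sprung detent clicks at every 60 deg and pulls home from up to half a step away; halfway a tab needs about 5 N of push. Let go, it rests within 2 deg of a click.
- tabs: The turret's six grey finger tabs, as one part. Frame turns with the turret: origin on its axis at bench level, x towards the widest socket. Each is an upright radial fin 6 mm thick, 60 to 98 mm off the axis, 150 to 190 mm above the bench, halfway between two stations: at 30, 90, .. 330 deg from the widest socket.
- sockets: The turret's six open metal tube sockets, as one part, same frame as tabs. Centred 46 mm off the axis every 60 deg, rims 182.5 mm above the bench, walls 2 mm. Bores, anticlockwise from the widest: 25, 8, 10, 12, 14, 16 mm; black dots beside each on the white hub label: 6, 1, 2, 3, 4, 5. Not to be touched.
- vial_socket (a point): Middle of the mouth of the widest socket (25 mm bore, six dots), 182.5 mm above the bench.
- probe: Sampling probe, fixed, same frame as analyser: white column at x 120 to 154, y -18 to 18 mm, up to 234 mm above the bench; from it a slim metal arm, 12 mm wide, 220 to 232 mm above the bench, reaches over the turret to x = 40 mm, with a needle pointing down. Not to be touched.
- probe_tip (a point): Tip of the needle, 194 mm above the bench, over the place where the chosen socket must stand, 46 mm from the turret's axis.
- vial: Loose capped amber control vial, 22 mm diameter, 50 mm tall, 25 g, standing on the analyser's deck to the left (+y) of the turret. Origin at the centre of its underside. Bystander.
- tube_rack: Loose blue rack of capped blood tubes, 210 x 88 x 100 mm, on the bench left of the analyser. Origin at the centre of its underside. Bystander.
- tip_box: Loose box of pipette tips, 122 x 84 x 68 mm, on the bench right of the analyser. Origin at the centre of its underside. Bystander.
- turret_axis (a point): Centre of the turret disc's top face, on its axis, 170 mm above the bench. The disc has 64 mm radius and is 12 mm thick; outside it, between the tabs, only the deck (30 mm lower) lies below.

How it is judged:
On the way:
1. a finger pushes a tab and the turret turns (contact force between the fingers and tabs above 0.3 N and (velocity of joint turret above 0.05 rad/s or velocity of joint turret below -0.05 rad/s)).
At the end, for the whole second after the job is handed in: The widest socket's centre is within 4 mm (5 deg of turret angle) of the needle, seen from above, the turret is at rest, and the vial (upright), rack and tip box stand within 12 to 15 mm of where they were (horizontal distance between vial_socket and probe_tip below 0.004 m and velocity of joint turret between -0.05 and 0.05 rad/s and distance of vial from where it was at the start of the episode below 0.012 m and angle between vial's own z axis and vertical below 0.2 rad and distance of each of tube_rack, tip_box from where it was at the start of the episode below 0.015 m); the robot touches nothing.
It fails at once if a socket is touched (over 1 N) (contact force between any of the fingers, the arm and sockets above 1 N).
It fails at once if the sampling probe is touched (over 1 N) (contact force between any of the fingers, the arm and probe above 1 N).
It fails at once if the analyser or its tabs are forced (over 25 N) (contact force between any of the fingers, the arm and analyser above 25 N).
It fails at once if the control vial is moved, lifted or tipped (distance of vial from where it was at the start of the episode above 0.012 m or angle between vial's own z axis and vertical above 0.2 rad).
It fails at once if the tube rack or the tip box is moved or lifted (distance of any of tube_rack, tip_box from where it was at the start of the episode above 0.015 m).
It also fails if it takes over 58 s, if anything falls off the work surface, if the arm or the gripper's body presses on something with over 40 N, if the wrist force passes 120 N, or if a joint passes its speed limit or range.

## Working session

There is one attempt and no reset: what is moved stays moved. The work goes in short steps, Python scripts to look and compute and a tool call to move; the robot and the scene stay as the last step left them, time stands still between calls to the robot, and variables do not carry over. Pictures are saved under pics/ and viewed, and the job is handed in when it is done.

Besides the shell and the picture viewer there is one more tool, called in YAML: its name, and indented under it one key for each argument. step_arm: Moves the arm, as the interface text tells. Its arguments: {"type":"object","properties":{"series":{"type":"array"}},"required":["series"]}

```bash
mkdir -p pics; cat > h.py <<'E'
from bench import *
import numpy as np, cv2
def ray(p,uv):
    K=p["camera_matrix"];k1=p["k1"]
    d=np.array([(uv[0]-K[0][2])/K[0][0],(uv[1]-K[1][2])/K[1][1]])
    s=d.copy()
    for _ in range(30): s=d/(1+k1*(s@s))
    return np.array([s[0],s[1],1.])
def atz(p,uv,z):
    R=np.array(p["rotation"]);c=np.array(p["xyz"])
    w=R@ray(p,uv); return c+w*(z-c[2])/w[2]
def dep(p,uv):
    R=np.array(p["rotation"]);c=np.array(p["xyz"])
    return c+R@ray(p,uv)*p["depth"][int(round(uv[1])),int(round(uv[0]))]
def proj(p,X):
    R=np.array(p["rotation"]);c=np.array(p["xyz"])
    v=R.T@(np.array(X)-c);s=v[:2]/v[2];s=s*(1+p["k1"]*(s@s));K=p["camera_matrix"]
    return np.array([K[0][0]*s[0]+K[0][2],K[1][1]*s[1]+K[1][2]])
def save(p,n): cv2.imwrite("pics/"+n,p["frame"][:,:,::-1])
E
python3 - <<'E'
from h import *
np.set_printoptions(precision=4,suppress=True)
print(observe())
for n in ["top","scene"]:
    p=camera(n);save(p,n+"0.png");print(n,p["xyz"],p["rotation"],p["camera_matrix"],p["k1"])
    for t,z in [("turret_axis",.17),("vial_socket",.1825),("probe_tip",.194),("analyser",0),("vial",.14),("tube_rack",0),("tip_box",0)]:
        for r in place_of(p,t)[:2]: print(t,r,atz(p,r["at"],z))
E
```

```text
{'clock': 0.0, 'joint_positions': array([ 1.1796,  0.3537,  1.6342,  0.    ,  1.1552, -0.0024]), 'dq': array([-0.0001, -0.0009, -0.0002, -0.    , -0.0006, -0.0009]), 'joint_efforts': array([ -0.0008, -60.5238, -34.2075,  -0.0001,   0.0093,  -0.    ]), 'ee_pos': array([0.2367, 0.5779, 0.2305]), 'eef_rot': array([ 0.5867, -0.3943,  0.5876,  0.3937]), 'wrist_force': array([-0.0034,  0.1646,  0.6859]), 'torque': array([ 0.0169,  0.0031, -0.0115]), 'grip_width': 0.08563902117968342}
top [ 0.4851 -0.0105  1.12  ] [ 0.0396 -0.6992  0.7129 -0.0365] [[414.4195   0.     313.1296]
 [  0.     414.4195 202.4733]
 [  0.       0.       1.    ]] -0.11072277285516158Traceback (most recent call last):
  File "<stdin>", line 7, in <module>
  File "h.py", line 11, in atz
    w=R@ray(p,uv); return c+w*(z-c[2])/w[2]
      ~^~~~~~~~~~
ValueError: matmul: Input operand 1 has a mismatch in its core dimension 0, with gufunc signature (n?,k),(k,m?)->(n?,m?) (size 3 is different from 4)
```

```bash
sed -i 's/np.array(p\["rotation"\])/q2R(p["rotation"])/; s/^def ray/from scipy.spatial.transform import Rotation as Ro\ndef q2R(q): return Ro.from_quat(np.roll(q,-1)).as_matrix()\ndef ray/' h.py
python3 - <<'E'
from h import *
np.set_printoptions(precision=4,suppress=True)
print(q2R(observe()["eef_rot"]))
for n in ["top","scene"]:
    p=camera(n);save(p,n+"0.png");print(n,p["xyz"])
    for t,z in [("turret_axis",.17),("vial_socket",.1825),("probe_tip",.194),("analyser",0),("vial",.14),("tube_rack",0),("tip_box",0)]:
        for r in place_of(p,t)[:2]: print(t,r,atz(p,r["at"],z))
E
```

```text
[[-0.0005 -0.9254  0.3791]
 [-0.0012  0.3791  0.9254]
 [-1.      0.     -0.0013]]
top [ 0.4851 -0.0105  1.12  ]
turret_axis {'at': [276.1, 202.9], 'conf': 0.83} [0.5886 0.0781 0.17  ]
vial_socket {'at': [261.1, 210.3], 'conf': 0.87} [0.5709 0.1113 0.1825]
probe_tip {'at': [277.7, 180.9], 'conf': 0.85} [0.636  0.0718 0.194 ]
analyser {'at': [401.9, 198.3], 'conf': 0.71} [ 0.6129 -0.2496  0.    ]
analyser {'at': [286.3, 208.6], 'conf': 0.55} [0.5909 0.0663 0.    ]
vial {'at': [216.5, 203.7], 'conf': 0.51} [0.5927 0.2242 0.14  ]
tube_rack {'at': [181.1, 173.1], 'conf': 0.9} [0.6956 0.3583 0.    ]
tip_box {'at': [402.4, 196.8], 'conf': 0.85} [ 0.617  -0.2511  0.    ]
scene [ 0.6395 -0.2766  1.0259]
vial_socket {'at': [333.6, 140.0], 'conf': 0.88} [0.5682 0.1282 0.1825]
probe_tip {'at': [356.4, 165.7], 'conf': 0.58} [0.6333 0.0727 0.194 ]
analyser {'at': [338.8, 188.7], 'conf': 0.81} [0.5993 0.077  0.    ]
vial {'at': [354.7, 120.2], 'conf': 0.58} [0.6035 0.2136 0.14  ]
tube_rack {'at': [393.8, 106.1], 'conf': 0.83} [0.6991 0.3625 0.    ]
tip_box {'at': [308.7, 311.4], 'conf': 0.73} [ 0.5977 -0.2546  0.    ]
tip_box {'at': [331.9, 144.7], 'conf': 0.27} [0.5514 0.2005 0.    ]
```

View pics/top0.png

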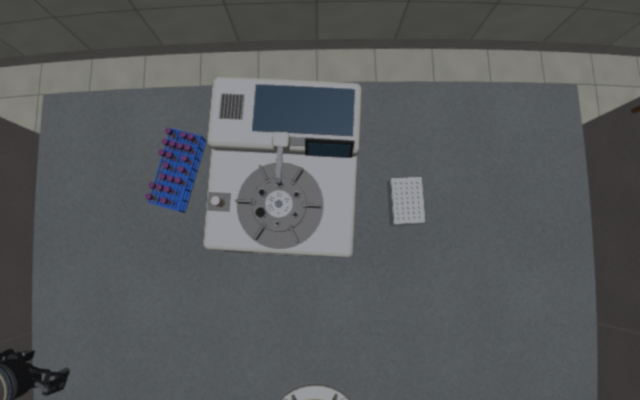

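View pics/scene0.png

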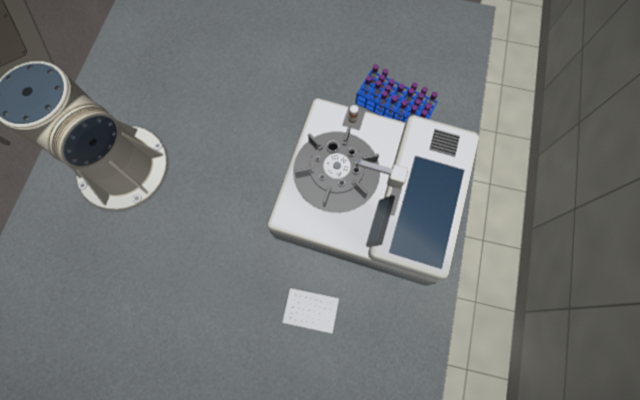

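```bash
python3 - <<'E'
from h import *
np.set_printoptions(precision=4,suppress=True)
p=camera("top")
f=p["frame"][150:260,200:360][:,:,::-1];cv2.imwrite("pics/z1.png",cv2.resize(f,None,fx=5,fy=5,interpolation=3))
q=camera("scene")
f=q["frame"][90:280,260:440][:,:,::-1];cv2.imwrite("pics/z2.png",cv2.resize(f,None,fx=3.1,fy=3.1,interpolation=3))
E
```

```text
(no output)
```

View pics/z1.png

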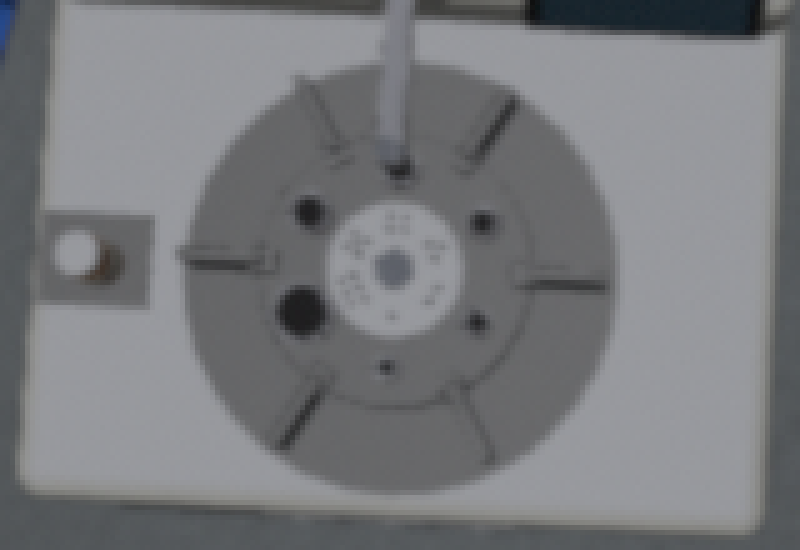

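View pics/z2.png

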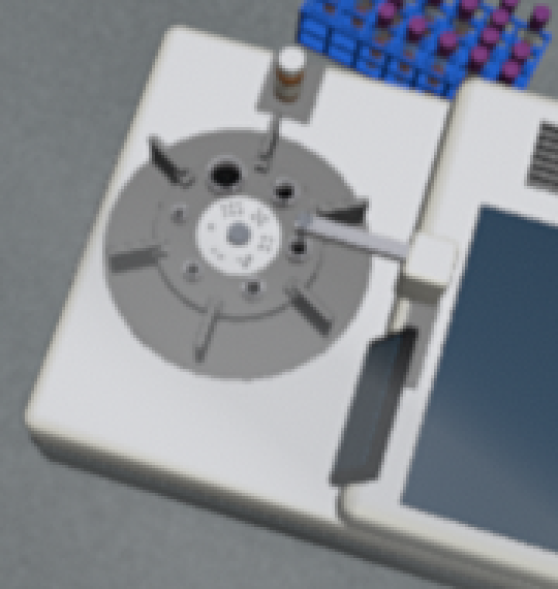

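```bash
python3 - <<'E'
from h import *
np.set_printoptions(precision=4,suppress=True)
p=camera("top");q=camera("scene")
A=atz(p,(204.4,248),.14);B=atz(p,(351,255.5),.14);print("front edge",A,B,np.degrees(np.arctan2(*(A-B)[:2]))*-1)
print("left edge",A,atz(p,(211.5,152),.14))
hub=atz(p,(200+394.5/5,150+268/5),.1725);print("hub",hub)
hs=atz(q,(260+237/3.1,90+233/3.1),.1725);print("hub scene",hs)
print("sock6",atz(p,(200+302/5,150+310/5),.1825),atz(q,(260+227/3.1,90+175/3.1),.1825))
# tabs tops z=.19: outer ends
for n,u in dict(right=(603,287),fr=(490,462),fl=(280,447),left=(183,252),br=(515,98),bl=(298,78)).items(): 
    w=atz(p,(200+u[0]/5,150+u[1]/5),.19);d=w-hub;print(n,w,np.hypot(*d[:2]),np.degrees(np.arctan2(d[1],d[0])))
w=dep(p,(200+394.5/5,150+268/5));print(w, dep(p,(330,240)), dep(p,(300,170)))
for c,z in((p,.17),(q,.17)):
  for t in ("turret_axis","probe_tip","vial_socket"):
    for r in place_of(c,t)[:1]: print(t,r,atz(c,r["at"],{"t":.17,"p":.194,"v":.1825}[t[0]]))
E
```

```text
front edge [0.4875 0.253  0.14  ] [ 0.4639 -0.0939  0.14  ] -3.8761693067467666
left edge [0.4875 0.253  0.14  ] [0.7196 0.2377 0.14  ]
hub [0.5865 0.0714 0.1725]
hub scene [0.5881 0.0723 0.1725]
sock6 [0.5671 0.1129 0.1825] [0.5711 0.112  0.1825]
right [ 0.5742 -0.0241  0.19  ] 0.09630079335366105 -97.3649381377327
fr [0.4965 0.0281 0.19  ] 0.09987807069984897 -154.29681378697074
fl [0.5049 0.1223 0.19  ] 0.09620574413358336 148.0592549268768
left [0.5939 0.1661 0.19  ] 0.09495260863205718 85.57602322423566
br [0.6615 0.0142 0.19  ] 0.09431389137351806 -37.37478000535904
bl [0.6729 0.1133 0.19  ] 0.09600982253763565 25.87093936876464
[0.5861 0.0711 0.1764] [ 0.5013 -0.0454  0.1398] [0.6604 0.021  0.1916]
turret_axis {'at': [277.3, 203.5], 'conf': 0.86} [0.5871 0.0753 0.17  ]
probe_tip {'at': [175.9, 172.0], 'conf': 0.61} [0.662  0.3067 0.194 ]
vial_socket {'at': [258.8, 206.9], 'conf': 0.69} [0.5788 0.1165 0.1825]
turret_axis {'at': [338.0, 163.2], 'conf': 0.89} [0.5904 0.0789 0.17  ]
probe_tip {'at': [394.4, 107.3], 'conf': 0.74} [0.6898 0.2388 0.194 ]
vial_socket {'at': [333.5, 143.1], 'conf': 0.92} [0.5698 0.1204 0.1825]
```

step_arm:
  series:
    - [-4.5,0,0,0,0,0,0]
    - [-4.5,0,0,0,0,0,0]
    - [0,-4.1,-2.84,0,0,0,0]
    - [0,-4.1,-2.84,0,0,0,0]
    - [0,-4.1,-2.84,0,0,0,0]
    - [0,-4.1,-2.84,0,0,0,0]
    - [0,-4.1,-2.84,0,0,0,0]
    - [0,-4.1,-2.84,0,0,0,0]
    - [0,-4.1,-2.84,0,0,0,0]
    - [0,-4.1,-2.84,0,0,0,0]
    - [0,-4.1,-2.84,0,0,0,0]
    - [0,-4.1,-2.84,0,0,0,0]

```text
clock: 2.9
ee_pos: [0.516, 0.1506, 0.3255]
eef_rot: [0.588, -0.396, 0.584, 0.396]
wrist_force: [0.4, 0.5, -0.3]
grip_width: 0.0001
```

step_arm:
  series:
    - [0,-3.9,-2.75,0,0,0,0]
    - [0,-3.9,-2.75,0,0,0,0]
    - [0,-3.9,-2.75,0,0,0,0]
    - [0,-3.9,-2.75,0,0,0,0]
    - [0,0,0,-8.6,0,0,0]
    - [0,0,0,-8.6,0,0,0]
    - [0,0,0,-8.6,0,0,0]
    - [0,0,0,-8.6,0,0,0]
    - [0,0,0,-8.6,0,0,0]
    - [0,0,0,0,0,0,0]

```text
clock: 4.15
ee_pos: [0.6241, -0.0203, 0.3251]
eef_rot: [-0.397, 0.587, -0.394, -0.585]
wrist_force: [0.2, 0.7, 1.0]
grip_width: -0.0002
```

```bash
python3 - <<'E'
from h import *
np.set_printoptions(precision=4,suppress=True)
o=observe();print(o["ee_pos"],q2R(o["eef_rot"]),o["joint_positions"],o["wrist_force"])
C=np.array([.5875,.072]);d=o["ee_pos"][:2]-C;print(np.hypot(*d),np.degrees(np.arctan2(d[1],d[0])))
p=camera("top");f=p["frame"][120:280,180:400][:,:,::-1];cv2.imwrite("pics/z3.png",cv2.resize(f,None,fx=3.6,fy=3.6,interpolation=3))
p=camera("scene");f=p["frame"][90:280,230:460][:,:,::-1];cv2.imwrite("pics/z4.png",cv2.resize(f,None,fx=3.1,fy=3.1,interpolation=3))
E
```

```text
[ 0.6241 -0.0203  0.3251] [[ 0.0052 -0.9272 -0.3747]
 [ 0.0026 -0.3746  0.9272]
 [-1.     -0.0057  0.0004]] [-0.0364  0.2778  1.5291  0.0028  1.3296 -1.9919] [0.2429 0.7064 1.042 ]
0.09928470555643362 -68.35258443541413
```

View pics/z4.png

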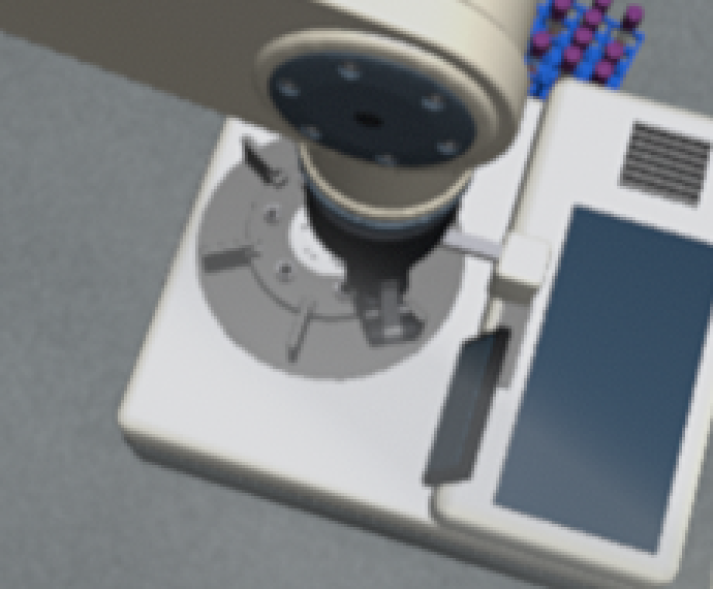

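View pics/z3.png

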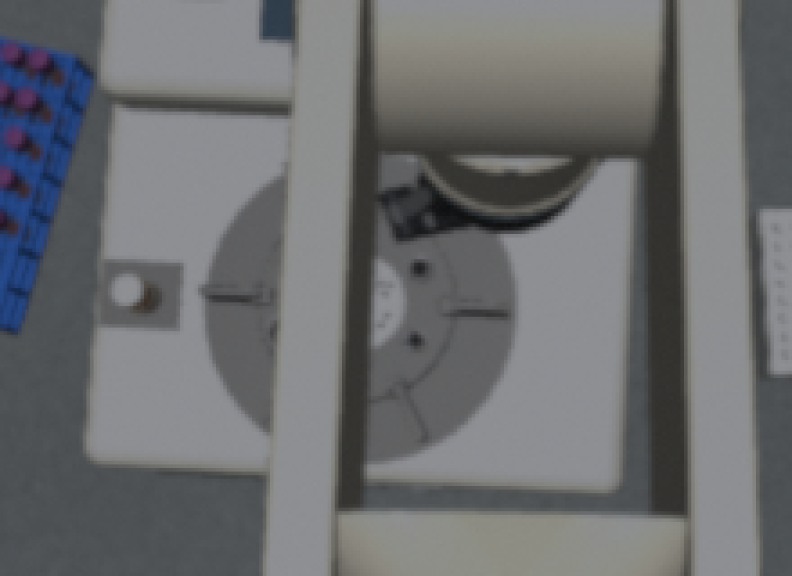

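step_arm:
  series:
    - [0,0,1.2,0,0,0,0]
    - [0,0,0,0,0,0,0]
    - [4,0,0,0,0,0,0]
    - [4,0,0,0,0,0,0]
    - [3,0,0,0,0,0,0]
    - [2,0,0,0,0,0,0]
    - [2,0,0,0,0,0,0]
    - [0.5,0,0,0,0,0,0]
    - [0,0,0,0,0,0,0]

```text
clock: 5.38
ee_pos: [0.6213, -0.0065, 0.1676]
eef_rot: [-0.401, 0.586, -0.396, -0.582]
wrist_force: [-0.3, 0.4, 0.3]
grip_width: 0.0002
```

```bash
cat > st.py <<'E'
from h import *
np.set_printoptions(precision=4,suppress=True)
o=observe();R=q2R(o["eef_rot"]);print(o["clock"],o["ee_pos"],o["wrist_force"],"x",R[:,0],"z yaw",np.degrees(np.arctan2(-R[1,2],-R[0,2])))
C=np.array([.5875,.072]);d=o["ee_pos"][:2]-C;print(np.hypot(*d),np.degrees(np.arctan2(d[1],d[0])))
E
python3 st.py
```

```text
5.375 [ 0.6213 -0.0065  0.1676] [-0.3447  0.3857  0.2602] x [ 0.009   0.0023 -1.    ] z yaw -68.55282178213815
0.0854356661970567 -66.68827364785139
```

step_arm:
  series:
    - [0,0.6,-0.15,4,0,0,0]
    - [0,0.6,0.02,4,0,0,0]
    - [0,0.6,0.02,4,0,0,0]
    - [0,0.6,0.02,4,0,0,0]
    - [0,0.6,0.02,4,0,0,0]
    - [0,0.6,0.02,4,0,0,0]
    - [0,0.6,0.02,4,0,0,0]
    - [0,0.6,0.02,4,0,0,0]

```text
clock: 6.38
ee_pos: [0.5806, -0.0128, 0.1772]
eef_rot: [0.556, -0.452, 0.541, 0.441]
wrist_force: [2.0, -1.0, -1.8]
grip_width: -0.0003
```

```bash
python3 st.py
```

```text
6.375 [ 0.5806 -0.0128  0.1772] [ 2.0462 -1.0165 -1.7879] x [ 0.0267  0.0009 -0.9996] z yaw -101.65401041161545
0.08511511439396098 -94.68143349105316
```

```bash
cat > tgt.py <<'E'
import sys
from h import *
np.set_printoptions(precision=2,suppress=True)
r,a,z=map(float,sys.argv[1:4]);a=np.radians(a)
o=observe();R=q2R(o["eef_rot"])
e=np.array([np.cos(a),np.sin(a),0])
T=np.array([.5875,.072,0])+r*e+[0,0,z]
zz=-e;xx=np.array([0,0,-1.]);Rt=np.stack([xx,np.cross(zz,xx),zz],1)
print("shift cm",R.T@(T-o["ee_pos"])*100,"rotvec tool deg",np.degrees(Ro.from_matrix(R.T@Rt).as_rotvec()))
E
python3 tgt.py .087 -95 .167;python3 - <<'E'
from h import *
o=observe();print(q2R(o["eef_rot"]),o["joint_positions"],o["wrist_force"])
E
```

```text
shift cm [ 1.01  0.05 -0.2 ] rotvec tool deg [-6.66  0.27  1.51]
[[ 2.67018320e-02 -9.79022015e-01  2.01997294e-01]
 [ 8.70426359e-04  2.02092038e-01  9.79366147e-01]
 [-9.99643064e-01 -2.59750466e-02  6.24839420e-03]] [-0.02559798  0.3291363   1.80100931  0.00186471  0.98477384 -1.39392285] [ 2.04621074 -1.01654924 -1.78785901]
```

step_arm:
  series:
    - [0.5,0,-0.1,-3,0,0.8,0]
    - [0.5,0,-0.1,-3,0,0.8,0]
    - [0,0,0,0,0,0,0]

```text
clock: 6.75
ee_pos: [0.5834, -0.0149, 0.1715]
eef_rot: [0.527, -0.475, 0.521, 0.474]
wrist_force: [1.1, -0.2, -1.1]
grip_width: 0.0001
```

```bash
python3 st.py;python3 tgt.py .087 -103 .167
```

```text
6.75 [ 0.5834 -0.0149  0.1715] [ 1.0853 -0.1753 -1.1031] x [ 0.0072  0.0048 -1.    ] z yaw -95.60919524717953
0.08695173784027192 -92.68793961223587
shift cm [0.44 1.57 0.05] rotvec tool deg [7.39 0.34 0.36]
```

step_arm:
  series:
    - [0.3,0.6,0.02,3,0,0.2,0]
    - [0.3,0.6,0.02,3.5,0,0.2,0]
    - [0.15,0.6,0.02,3.5,0,0.2,0]
    - [0.15,0.6,0.02,3.5,0,0.2,0]

```text
clock: 7.25
ee_pos: [0.5656, -0.011, 0.1681]
eef_rot: [0.582, -0.407, 0.575, 0.406]
wrist_force: [1.8, -4.2, 1.2]
grip_width: -0.0003
```

```bash
python3 st.py;python3 tgt.py .087 -120 .167
```

```text
7.25 [ 0.5656 -0.011   0.1681] [ 1.8206 -4.1768  1.2283] x [ 0.0083  0.0047 -1.    ] z yaw -109.81750873698095
0.08582917000181482 -104.79355516333881
shift cm [ 0.09  2.29 -0.01] rotvec tool deg [10.18  0.44  0.32]
```

```bash
python3 - <<'E'
from h import *
p=camera("scene");f=p["frame"][110:230,270:420][:,:,::-1];cv2.imwrite("pics/z5.png",cv2.resize(f,None,fx=5,fy=5,interpolation=2))
p=camera("top");f=p["frame"][130:270,190:360][:,:,::-1];cv2.imwrite("pics/z6.png",cv2.resize(f,None,fx=4,fy=4,interpolation=2))
E
```

```text
(no output)
```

View pics/z5.png

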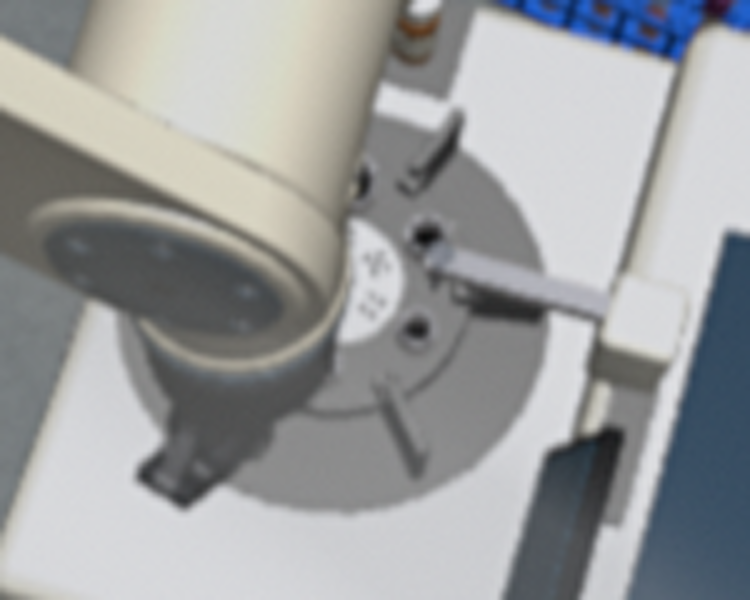

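View pics/z6.png

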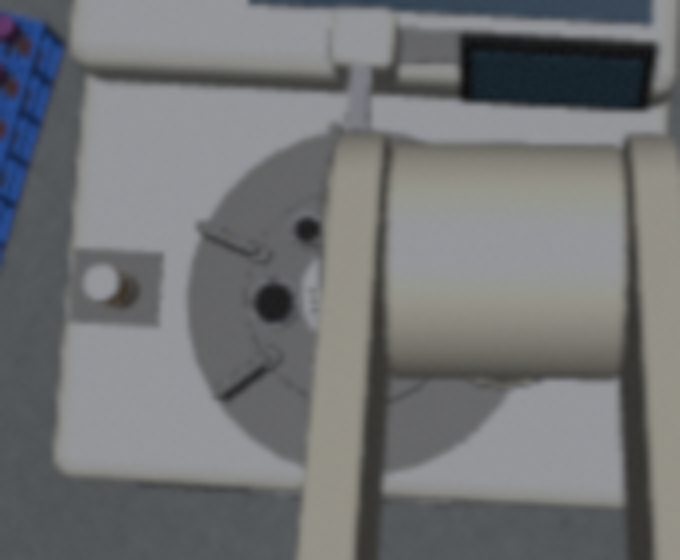

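```bash
python3 st.py;python3 tgt.py .090 -115 .167
```

```text
7.35 [ 0.5651 -0.0107  0.1679] [ 1.7139 -2.387   0.9683] x [ 0.0074  0.0053 -1.    ] z yaw -109.73433450699042
0.0856783149813708 -105.14873623287774
shift cm [ 0.08  1.51 -0.42] rotvec tool deg [5.26 0.44 0.28]
```

step_arm:
  series:
    - [0.15,0.6,-0.15,2,0,0.2,0]
    - [0.15,0.6,-0.1,3,0,0.2,0]
    - [0.15,0.6,0,3.5,0,0.2,0]
    - [0.15,0.6,0.02,3.5,0,0.2,0]
    - [0.12,0.6,0.02,3.5,0,0.2,0]

```text
clock: 7.98
ee_pos: [0.539, 0.0014, 0.1633]
eef_rot: [0.632, -0.316, 0.628, 0.327]
wrist_force: [0.2, 0.2, -0.1]
grip_width: -0.0002
```

```bash
python3 st.py;python3 tgt.py .090 -130 .167
```

```text
7.975 [0.539  0.0014 0.1633] [ 0.1854  0.2065 -0.1497] x [-0.0021  0.0153 -0.9999] z yaw -125.91407475882272
0.08567861826887917 -124.47574913458497
shift cm [-0.36  0.86 -0.41] rotvec tool deg [ 4.09  0.62 -0.63]
```

step_arm:
  series:
    - [-0.2,0.6,-0.3,3,0.3,-0.3,0]
    - [0,0.6,-0.2,4,0.3,-0.3,0]
    - [0,0.6,0.0,4,0,0,0]
    - [0,0.6,0.02,4,0,0,0]

```text
clock: 8.48
ee_pos: [0.5144, 0.0147, 0.165]
eef_rot: [0.666, -0.231, 0.669, 0.234]
wrist_force: [-0.8, -0.2, 0.4]
grip_width: -0.0
```

```bash
python3 st.py;python3 tgt.py .090 -155 .167
```

```text
8.475 [0.5144 0.0147 0.165 ] [-0.7576 -0.1985  0.4428] x [-0.0059  0.002  -1.    ] z yaw -141.57817807133728
0.09289476079099702 -141.91051624637888
shift cm [-0.19  2.04  0.53] rotvec tool deg [13.42 -0.23 -0.28]
```

step_arm:
  series:
    - [0,0.6,0.15,4,0,0,0]
    - [0,0.6,0.1,4,0,0,0]
    - [0,0.6,0.03,4,0,0,0]
    - [0,0.6,0.03,4,0,0,0]

```text
clock: 8.98
ee_pos: [0.5015, 0.0375, 0.165]
eef_rot: [0.691, -0.132, 0.697, 0.135]
wrist_force: [2.3, -2.8, -1.9]
grip_width: -0.0002
```

```bash
python3 st.py;python3 tgt.py .090 -175 .167
```

```text
8.975 [0.5015 0.0375 0.165 ] [ 2.2936 -2.7643 -1.8694] x [-0.0092  0.0021 -1.    ] z yaw -158.24823371425205
0.09269111167215699 -158.1474605750732
shift cm [-0.19  2.61  0.65] rotvec tool deg [16.75 -0.49 -0.24]
```

step_arm:
  series:
    - [0,0.6,0.15,4,0,0,0]
    - [0,0.6,0.15,4,0,0,0]
    - [0,0.6,0.1,4,0,0,0]
    - [0,0.6,0.05,4,0,0,0]

```text
clock: 9.48
ee_pos: [0.4951, 0.061, 0.1649]
eef_rot: [0.701, -0.032, 0.712, 0.032]
wrist_force: [0.6, -3.4, -0.1]
grip_width: 0.0002
```

```bash
python3 st.py;python3 tgt.py .090 -190 .167
```

```text
9.475 [0.4951 0.061  0.1649] [ 0.595  -3.3632 -0.1385] x [-0.0162 -0.001  -0.9999] z yaw -174.87346055202755
0.09301201747284425 -173.22933613814823
shift cm [-0.22  2.62  0.61] rotvec tool deg [15.13 -0.93  0.1 ]
```

step_arm:
  series:
    - [0,0.6,0.1,3,0,0,0]
    - [0,0.6,0.1,3,0,0,0]
    - [0,0.5,0.05,3,0,0,0]
    - [0,0,0,0,0,0,0]

```text
clock: 9.98
ee_pos: [0.4941, 0.0794, 0.1646]
eef_rot: [0.699, 0.026, 0.714, -0.027]
wrist_force: [0.2, 0.8, -0.5]
grip_width: -0.0001
```

```bash
python3 st.py; python3 - <<'E'
from h import *
p=camera("scene");f=p["frame"][110:230,270:420][:,:,::-1];cv2.imwrite("pics/z7.png",cv2.resize(f,None,fx=5,fy=5,interpolation=2))
p=camera("top");f=p["frame"][130:270,190:360][:,:,::-1];cv2.imwrite("pics/z8.png",cv2.resize(f,None,fx=4,fy=4,interpolation=2))
E
```

```text
9.975 [0.4941 0.0794 0.1646] [ 0.2163  0.8287 -0.4933] x [-0.021  -0.     -0.9998] z yaw 175.69709897605426
0.09369353236170543 175.4955930526878
```

View pics/z7.png

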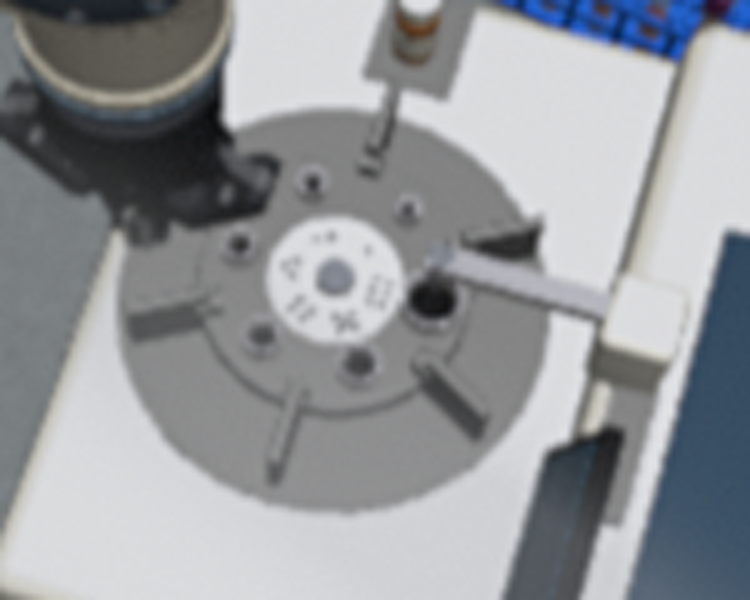

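View pics/z8.png

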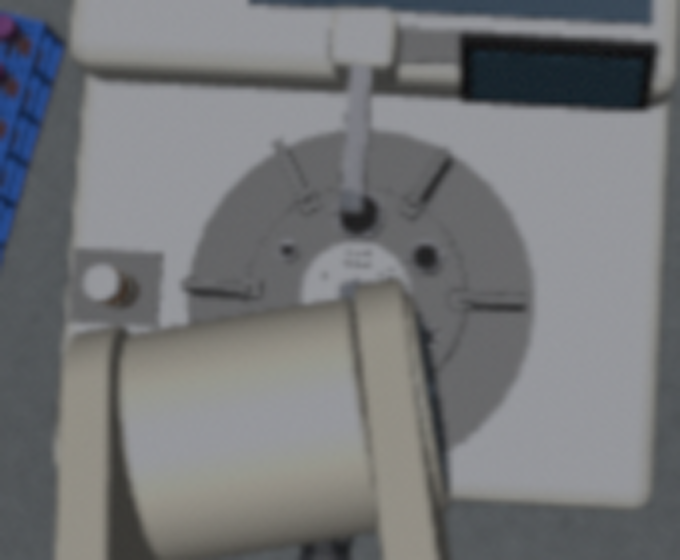

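step_arm:
  series:
    - [-1,0,0,0,0,0,0]
    - [-2,0,0,0,0,0,0]
    - [-4,0,0,0,0,0,0]
    - [-4,0,0,0,0,0,0]
    - [-3,0,-3,0,0,0,0]
    - [0,0,-4,0,0,0,0]
    - [0,0,-4,0,0,0,0]
    - [0,0,0,0,0,0,0]
    - [0,0,0,0,0,0,0]

```text
clock: 11.2
ee_pos: [0.3852, 0.086, 0.3173]
eef_rot: [0.701, 0.026, 0.712, -0.025]
wrist_force: [-0.1, -0.3, 0.5]
grip_width: 0.0001
```

```bash
python3 st.py; python3 - <<'E'
from h import *
np.set_printoptions(precision=4,suppress=True)
p=camera("scene");f=p["frame"][110:230,270:420][:,:,::-1];cv2.imwrite("pics/z9.png",cv2.resize(f,None,fx=5,fy=5,interpolation=2))
q=camera("top");f=q["frame"][130:270,190:360][:,:,::-1];cv2.imwrite("pics/z10.png",cv2.resize(f,None,fx=4,fy=4,interpolation=2))
for c in(p,q):
  for t,z in (("vial_socket",.1825),("probe_tip",.194),("vial",.14),("tube_rack",0),("tip_box",0)):
    for r in place_of(c,t)[:1]: print(t,r,atz(c,r["at"],z))
E
```

```text
11.2 [0.3852 0.086  0.3173] [-0.1176 -0.2704  0.4606] x [-0.0161  0.0014 -0.9999] z yaw 175.89484469256757
0.20276243162240729 176.05147515418759
vial_socket {'at': [355.4, 167.8], 'conf': 0.7} [0.6321 0.0719 0.1825]
probe_tip {'at': [353.3, 166.8], 'conf': 0.8} [0.6271 0.0684 0.194 ]
vial {'at': [353.5, 121.1], 'conf': 0.59} [0.6011 0.2104 0.14  ]
tube_rack {'at': [394.9, 106.8], 'conf': 0.89} [0.7026 0.361  0.    ]
tip_box {'at': [309.8, 315.9], 'conf': 0.56} [ 0.6029 -0.2645  0.    ]
vial_socket {'at': [280.9, 181.9], 'conf': 0.62} [0.6354 0.0655 0.1825]
probe_tip {'at': [278.4, 179.2], 'conf': 0.73} [0.6398 0.0701 0.194 ]
vial {'at': [217.6, 199.5], 'conf': 0.56} [0.6028 0.2216 0.14  ]
tube_rack {'at': [285.2, 211.1], 'conf': 0.31} [0.5842 0.0694 0.    ]
tip_box {'at': [402.8, 198.6], 'conf': 0.77} [ 0.612 -0.252  0.   ]
```

View pics/z9.png

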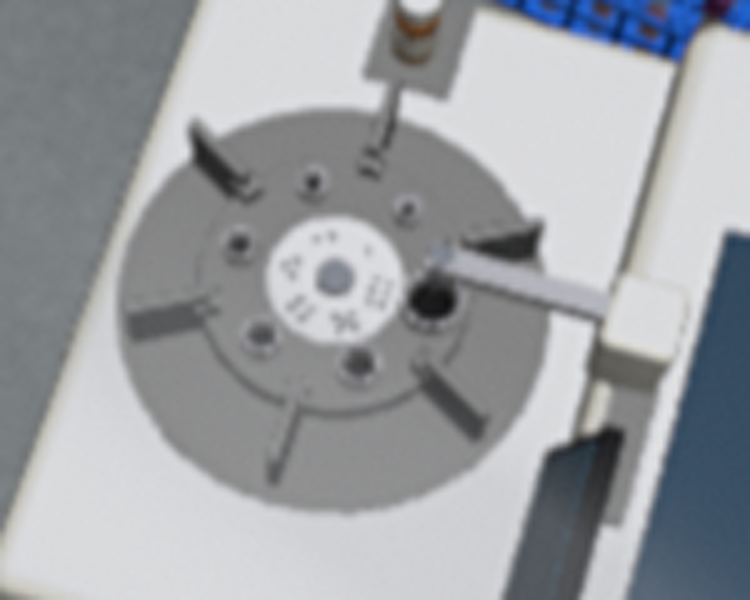

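View pics/z10.png

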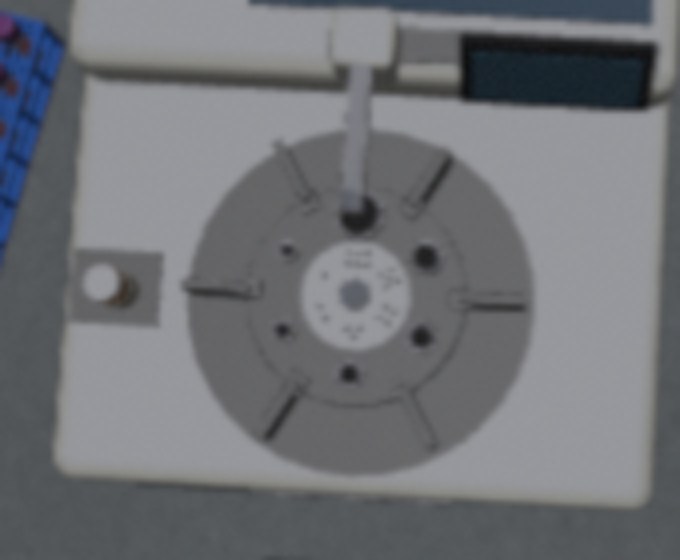

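```bash
python3 -c "
from bench import *
print(job_done())"
```

```text
the job is handed in; nothing more can be done
None
```

I turned the turret about 120° clockwise in two clicks, using the closed fingers on one tab. That put the widest, six-dot socket under the needle. I then lifted the hand clear and handed the job in at about 11 s; no verdict was reported.

- **Final position:** both camera views show the six-dot socket under the needle. The tabs are within about 1° of where they stood at a click before I started, by rough pixel comparison.
- **Force:** the highest wrist force I read was about 4.6 N, but I only read it between moves. About 3.6 N of that pointed outward at one point, so I moved the fingers a few millimetres further out. I did not find the cause.
- **Bystanders:** the vial stands upright on its patch, and I saw no sign that it or the rack had moved. I did not view the tip box again.
- **Checks that disagreed:**
  - The network's points for the socket and the needle differed by about 6 mm in each view. That is more than the 4 mm limit, but it is within the network's own scatter, so I relied on the pictures and the tab angles.
  - The network's positions for the vial, rack and tip box also shifted by up to about 11 mm between shots. Once it placed the rack, with low confidence, in the middle of the analyser.
- **Height drift:** the tool rose about 10 mm during the first part of the push. I corrected it before continuing.

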